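# Fetch the jar from the sliding-door case

### The arm

A 6-joint arm with a two-finger parallel gripper is mounted at the origin on the work surface. World frame = base frame: x ahead of the robot, y to its left, z up, the work surface at z = 0. Lengths are in m, angles in rad, forces in N, time in s.
With the tool pointing down it reaches from about 0.325 to 0.775 m from the base axis. Payload 5.5 kg.
Tool frame: the origin (TCP) lies at the very end of the fingers, on their centre line; the grasp point (between the pads) lies 19 mm behind it (arm.pinch_z is the distance from the TCP to the grasp point, in m); z points along the fingers, x is the direction in which the jaws open and shut, and the axes are right-handed (so a half turn about z gives the same grasp; the last joint's range is limited). The gripper opens to 85 mm and grips with 20 to 120 N. Pads are 22 mm wide; open, the fingers measure 114 mm over their backs; the gripper's body (76 mm by 85 mm) begins 54 mm behind the grasp point. The pads swing forward as they close: fully open they stand 13 mm farther back than shut.
Start: joints at [-1.289, 0.091, 1.231, -0, 1.82, -0.057], TCP at [0.199, -0.566, 0.231] pointing down, gripper open.
Joint ranges: [-2.87, 2.87], [-0.86, 2.18], [0.17, 2.46], [-1.51, 4.65], [0.06, 2.69], [-2.65, 2.65]. Speed limits (rad/s): [2.57, 2.57, 3.01, 3.14, 3.14, 3.14].

### API

Orientations are given as a rotation vector (axis times angle).
In Python, from plant import arm gives the robot as it stands.
- The arm moves only by the tool arm_command, never from a script. Its argument "rows" is a list of rows, each a list of 5 numbers: the shift along the tool's x, y, z in cm, then the turn about the tool's z in rad, then the gripper's target within -1 to 1 (fully open at 1, half-way at 0, shut at -1). In form: [[tx, ty, tz, spin, hand], ...]. A call has 1 to 10 rows; each row is the pose to reach, as a shift and turn from the pose commanded when the call began, along the tool's axes at that moment; what a row does not reach only later rows make up. A row lasts 1/10 s, in which the tool goes at most 50 mm and 8.59 degrees, less where a joint would pass 70% of its speed; a pose out of reach is approached as far as the arm can. A call with a gripper value outside its range is refused whole. The fingers move at their own pace and stop on an object; "squeeze" is the grip in N (left out, the last holds). Time passes only in rows, so rows that repeat a pose let the fingers close. It gives the time, the measured TCP pose, the force and the opening at its end, in the units of the state.
- arm.get_state(): the state, without advancing time (a new reading comes with each control period).
- arm.read_camera(name): name is "side" or "top"; returns a dict with "img" (420x560x3 uint8, red, green, blue), "K" (3x3 intrinsics, pixels), "T" (4x4, takes a point from camera to world coordinates). Camera axes: x right, y down, z forward; pixel columns grow to the right and rows downward; lengths in m; the calibration is good to about 2 mm. A picture is of the moment at which its call begins. There is no depth.
- arm.close_job(): hands the job in, once; it reports no verdict.
The state is a dict: "time": time; "q": joint angles; "joint_velocities": joint speeds; "tau": joint torques, N m; "tool_pos": TCP position; "orientation": TCP orientation; "contact_force": force on the tool from outside, world axes, zero at the start; "ft_torque": the same for the moment, N m; "finger_gap": finger opening in m.
Only numpy, scipy, OpenCV 4.12 (cv2) and the standard library are available. Lean on these libraries where they do the work, as an engineer would, in place of code of your own. Each camera call takes 0.05 s, during which the arm holds its last target.

### The job

Slide the clear door that covers the round jar behind its neighbour, take the jar out without tipping it and set it down gently, standing flat inside the rimmed round place on the wooden tray. Then slide the door fully shut again. Leave the square canister where it is and knock nothing over.

Things in the scene. Friction and masses are not known exactly. Their poses are not given: they have to be found in the camera images.
- case: Fixed display case, white sides, dark floor, clear front, back and doors; 212 mm deep (x), 384 wide (y). Origin: centre of its underside on the counter; x to its high back, y to its left, z up. Top slopes 10 degrees: rails about 120 mm high in front, 158 behind. Two compartments split at y = 0, floor 12 mm thick; jar or canister at |y| 98-112, x -25 to 0 mm; fixed cartons 44 mm tall behind them from x = 67.
- door_left (a joint): Left (+y) clear door, 185 mm wide, upper track, passes over the right one: m slid open towards the case's -y; 0 shut, 0.145 fully open (then the gap runs from the side wall, y = 180 mm, to about y = 35). Slides along case y only, about 1.2 N friction and light damping; stays where it is left. Starts within 4 mm of shut.
- door_right (a joint): Right (-y) clear door, 185 mm wide, lower track, passes under the left one: m slid open towards the case's +y; 0 shut, 0.145 fully open (then the gap runs from y = -180 to about -35 mm). Friction and start as the left door. The doors cannot both be wide open at one time.
- door_left_handle (a point): Centre of the left door's handle: upright dark steel ridge 12 mm thick (case y), 100 mm long (case x, sloping with the door), standing 30 mm above its door; point 15 mm below its top edge. Near the door's outer end: at case y = +165 mm when shut; moves with the door.
- door_right_handle (a point): Centre of the right door's handle: ridge like the left one but 34 mm tall (point 17 mm below its top edge), at case y = -165 mm when shut. The left door's upper face is 9 mm higher than the right one's and nearly meets this handle when fully open: hold only its upper 20 mm, so that the fingers pass over the left door.
- jar_mid (a point): The wanted round white jar, about 190 to 310 g: body 62 mm diameter, straight to 46 mm, shoulder up to 60 mm, then a fixed wooden stopper 26 mm diameter and 36 mm tall; 96 mm tall in all. Point on its axis 48 mm above its underside (12 mm below the stopper's foot); z is its axis. In the left or right compartment; best lifted by the stopper.
- canister_mid (a point): Square white canister 54 x 54 x 60 mm with the same stopper, in the other compartment; to be left alone. Point on its axis 48 mm above its underside.
- tray_spot (a point): Centre of the round place on the tray, on its floor, 13 mm above the counter. The place is 86 mm across inside a rim that stands 6 mm above its floor. Fixed. The tray is 160 x 220 mm, 10 mm thick; a small spoon lies on its other end.
- mug: White mug 80 mm diameter, 90 mm tall, right of the case. Bystander. Origin: centre of its underside.
- stirrer_pot: Steel pot 68 mm diameter, 85 mm tall, with wooden stirrers up to about 160 mm. Bystander. Origin: centre of its underside.
- cup_stack: Upright stack of paper cups, 86 mm diameter, 132 mm tall, right of the case. Bystander. Origin: centre of its underside.

How it is judged:
On the way, in this order (a step that is already met when the one before it is completed fails the run):
1. the door over the jar's compartment has been slid open by more than 90 mm while the jar is inside (((y of jar_mid in the frame of case between 0.05 and 0.18 m and value of joint door_left above 0.09 m) or (y of jar_mid in the frame of case between -0.18 and -0.05 m and value of joint door_right above 0.09 m))), for 0.1 s.
2. the jar stands flat in the round place on the tray and has been let go (horizontal distance between jar_mid and tray_spot below 0.013 m and z of jar_mid in the frame of tray_spot between 0.043 and 0.053 m and angle between jar_mid's own z axis and vertical below 0.06 rad and contact force between the fingers and jar below 0.1 N), for 0.2 s.
At the end, for the whole second after the job is handed in: The jar stands flat (within 0.06 rad of upright, resting on the floor of the round place) with its axis within 13 mm of the place's centre, released and still, and both doors are shut to within 10 mm (all of step 2 and value of joint each of door_left, door_right below 0.01 m and linear speed of jar below 0.02 m/s); the robot touches nothing.
It fails at once if the jar is tipped by more than 0.45 rad (angle between jar_mid's own z axis and vertical above 0.45 rad).
It fails at once if the jar comes down on the tray fast (over 0.45 m/s, as when dropped from more than 1 cm) (horizontal distance between jar_mid and tray_spot below 0.1 m and z of jar_mid in the frame of tray_spot below 0.058 m and linear speed of jar above 0.45 m/s).
It fails at once if the square canister is moved by more than 25 mm (distance of canister_mid from where it was at the start of the episode above 0.025 m).
It fails at once if a bystander or the canister is knocked over (angle between any of mug, stirrer_pot, cup_stack, canister_mid's own z axis and vertical above 0.5 rad).
It also fails if it takes over 64 s, if anything falls off the work surface, if the arm or the gripper's body presses on something with over 40 N, if the wrist force passes 120 N, or if a joint passes its speed limit or range.

## Working session

There is one attempt and no reset: what is moved stays moved. The work goes in short steps, Python scripts to look and compute and a tool call to move; the robot and the scene stay as the last step left them, time stands still between calls to the robot, and variables do not carry over. Pictures are saved under pics/ and viewed, and the job is handed in when it is done.

Besides the shell and the picture viewer there is one more tool, called after "Request:" by a JSON object that holds its "op" and its "data". arm_command: Moves the arm, as the interface text tells. Its arguments: {"type":"object","properties":{"rows":{"type":"array"},"squeeze":{"type":"number"}},"required":["rows"]}

```bash
ls; mkdir -p pics
python3 - <<'E'
from plant import arm
import cv2
s=arm.get_state();print({k:(v if not hasattr(v,'round') else v) for k,v in s.items()})
for n in("side","top"):
    c=arm.read_camera(n);cv2.imwrite(f"pics/{n}0.png",c["img"][:,:,::-1]);print(n,c["K"],c["T"])
E
```

```text
pics
{'time': 0.0, 'q': array([-1.28869948e+00,  9.18591867e-02,  1.23192080e+00, -6.45733061e-06,
        1.81982199e+00, -5.66737981e-02]), 'joint_velocities': array([ 1.55980942e-04, -1.06464790e-03, -4.34031504e-05, -6.85225203e-04,
        1.54738097e-04,  6.09108198e-04]), 'tau': array([ 1.36912800e-03, -4.58725297e+01, -4.18027568e+01, -1.60688273e-06,
        1.16477747e-02, -2.38865550e-05]), 'tool_pos': array([ 0.19932398, -0.56560503,  0.23013098]), 'orientation': array([-2.56311221e+00,  1.81444756e+00,  2.47379563e-03]), 'contact_force': array([-0.12905984, -0.1452299 ,  0.50098724]), 'ft_torque': array([ 0.00374914,  0.01347378, -0.05592724]), 'finger_gap': 0.08542404862115648}
side [[517.69295514   0.         284.14849014]
 [  0.         517.69295514 208.58937233]
 [  0.           0.           1.        ]] [[-0.99141122 -0.08158581  0.10221321  0.47443861]
 [-0.13017912  0.54070348 -0.83107951  1.14688735]
 [ 0.01253726 -0.83724758 -0.54668027  0.93576715]
 [ 0.          0.          0.          1.        ]]
top [[518.30440393   0.         280.21847703]
 [  0.         518.30440393 207.13859881]
 [  0.           0.           1.        ]] [[-0.01766288 -0.98957763  0.14291303  0.38540827]
 [-0.99975696  0.01936601  0.010535   -0.07457074]
 [-0.01319286 -0.14269222 -0.98967918  1.49906572]
 [ 0.          0.          0.          1.        ]]
```

View pics/side0.png

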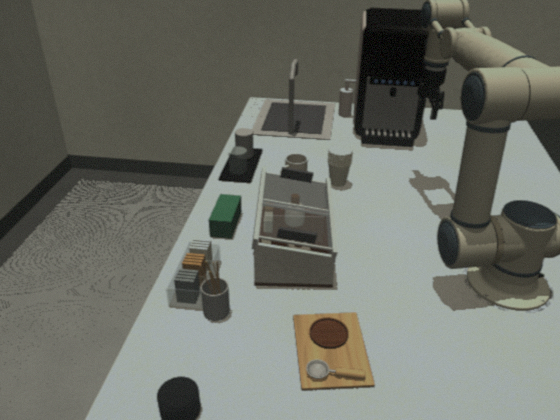

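View pics/top0.png

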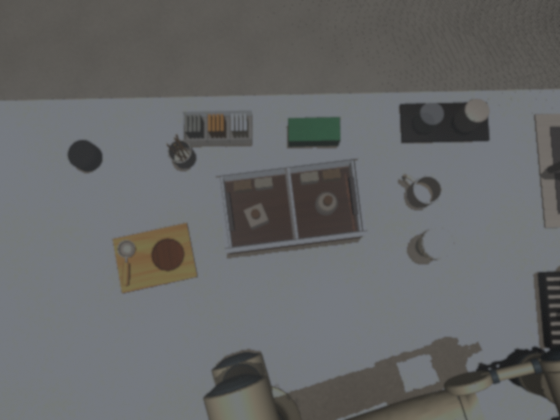

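The jar is the round one at top (327,203), in the right (−y) compartment. The canister is at (256,214) and the round place at (168,254). I'll zoom in.

Run:
```python
import cv2,numpy as np
t=cv2.imread("pics/top0.png");s=cv2.imread("pics/side0.png")
g=lambda a:np.clip((a/255.)**.6*255,0,255).astype('uint8')
cv2.imwrite("pics/topz.png",cv2.resize(g(t[150:262,205:380]),None,fx=4.5,fy=4.5,interpolation=2))
cv2.imwrite("pics/sidez.png",cv2.resize(g(s[140:300,235:365]),None,fx=3.75,fy=3.75,interpolation=2))
cv2.imwrite("pics/trayz.png",cv2.resize(g(t[215:300,100:210]),None,fx=6,fy=6,interpolation=2))
```

```text
(no output)
```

View pics/topz.png

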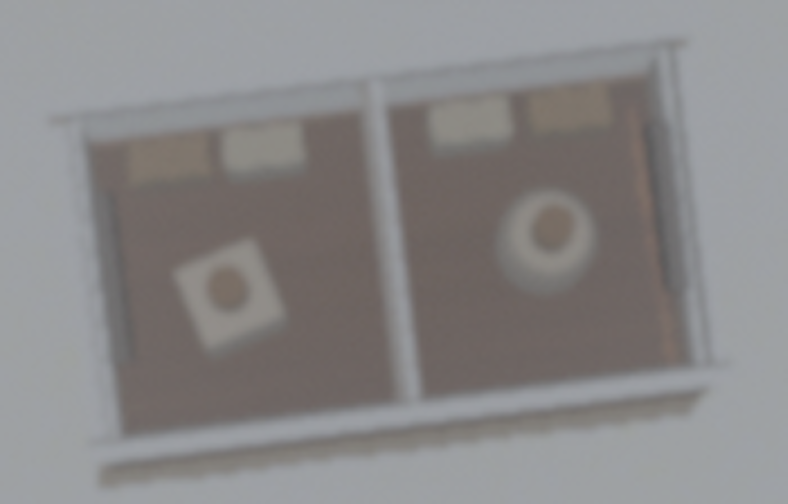

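View pics/sidez.png

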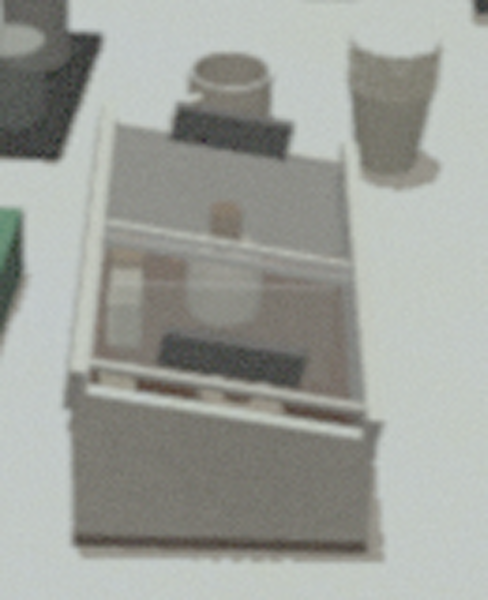

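View pics/trayz.png

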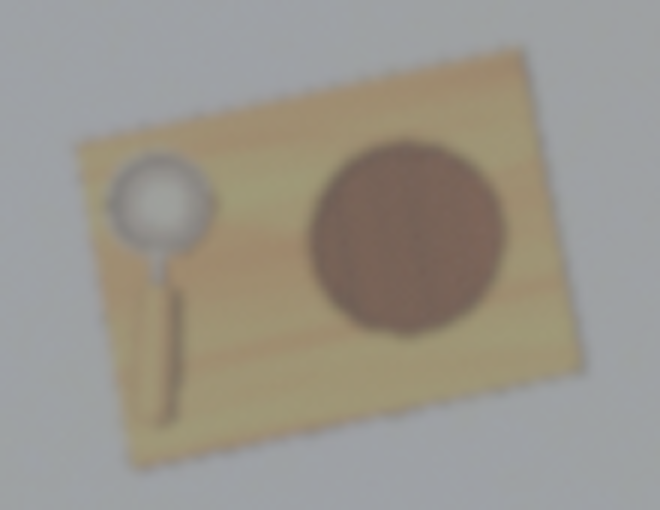

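```bash
cat > h.py <<'E'
import numpy as np,cv2
from plant import arm
def ray(c,p):
    d=c["T"][:3,:3]@np.linalg.inv(c["K"])@np.array([p[0],p[1],1.]);return c["T"][:3,3],d/np.linalg.norm(d)
def onz(c,p,z):
    o,d=ray(c,p);return o+d*(z-o[2])/d[2]
def tri(c1,p1,c2,p2):
    o1,d1=ray(c1,p1);o2,d2=ray(c2,p2)
    t=np.linalg.lstsq(np.c_[d1,-d2],o2-o1,rcond=None)[0]
    a=o1+t[0]*d1;b=o2+t[1]*d2;return (a+b)/2,np.linalg.norm(a-b)
def proj(c,P):
    q=c["K"]@(np.linalg.inv(c["T"])@np.r_[P,1])[:3];return q[:2]/q[2]
E
python3 - <<'E'
from h import *
np.set_printoptions(precision=4,suppress=True)
S=arm.read_camera("side");T=arm.read_camera("top")
z=lambda a,b:((a+.5)/4.5+205-.5,(b+.5)/4.5+150-.5)
for n,p,h in [("FL",z(95,440),.12),("FR",z(728,365),.12),("BL",z(55,120),.158),("BR",z(685,42),.158)]:
    print(n,onz(T,p,h))
def blobs(img,m,lo,roi):
    n,l,st,ce=cv2.connectedComponentsWithStats(m.astype('uint8'))
    for i in range(1,n):
        x,y,w,h,a=st[i]
        if a>=lo and roi[0]<ce[i][0]<roi[1] and roi[2]<ce[i][1]<roi[3]: print("  ",ce[i],st[i])
for n,c,roi in(("side",S,(240,345,150,290)),("top",T,(205,380,150,260))):
    im=c["img"].astype(int);hsv=cv2.cvtColor(c["img"],cv2.COLOR_RGB2HSV)
    g=im.max(2)
    print(n,"dark");blobs(im,g<62,8,roi)
    print(n,"wood");blobs(im,(im[:,:,0]-im[:,:,2]>18),8,roi)
im=T["img"].astype(int)
m=(im[:,:,0]-im[:,:,2]>8)&(im.max(2)<115)
m[:225]=0;m[290:]=0;m[:,:140]=0;m[:,195:]=0
print("tray");blobs(im,m,50,(100,210,215,300))
for p in[(168,254),(150,270),(120,250),(327,203),(324,200),(256,214),(353,195),(230,212),(300,200)]:print(p,im[p[1],p[0]])
E
```

```text
FL [0.4791 0.0871 0.12  ]
FR [ 0.5166 -0.2884  0.12  ]
BL [0.6647 0.1057 0.158 ]
BR [ 0.7039 -0.2652  0.158 ]
side dark
   [241.4107 162.5387] [ 219  135   43   48 1086]
   [296.2332 175.0989] [281 169  31  14 283]
   [296.2861 235.6104] [276 228  41  16 367]
   [279.2444 243.    ] [272 241  16   5  45]
   [297.6667 245.4444] [295 245   6   2   9]
   [320.1786 249.9107] [311 247  21   6  56]
   [293.895  284.3992] [255 282  78   6 238]
side wood
   [294.8966 195.931 ] [292 194   7   6  29]
   [268.5    208.1429] [264 206  10   5  28]
   [280.5455 210.6364] [278 209   5   5  11]
   [265.6154 241.1538] [262 240   8   3  13]
   [280.5833 243.8333] [277 243   9   3  12]
   [293.9286 245.8571] [289 245  11   3  14]
   [305.8  247.85] [301 247  11   3  20]
top dark
   [350.8468 195.4955] [348 177   7  39 111]
   [231.72 211.74] [229 193   7  38 100]
   [341.9655 200.2069] [339 198   8   7  29]
   [305.1909 204.4727] [296 200  18  10 110]
   [284.125 206.125] [282 205   5   3   8]
   [307.7895 214.2895] [298 211  20   7  76]
   [307.75 222.75] [306 222   4   3   8]
top wood
   [347.4 192. ] [347 188   2   9  10]
   [328.3571 199.2143] [326 197   5   5  14]
   [255.1875 213.5   ] [253 212   5   4  16]
tray
   [180.3089 238.2461] [141 225  54  47 191]
   [167.213  254.2319] [ 148  236   38   37 1061]
   [166.9609 282.2109] [140 275  55  15 128]
(168, 254) [71 53 44]
(150, 270) [116  97  66]
(120, 250) [91 88 85]
(327, 203) [69 59 53]
(324, 200) [71 63 57]
(256, 214) [75 64 56]
(353, 195) [65 63 65]
(230, 212) [65 63 64]
(300, 200) [62 53 50]
```

```bash
python3 - <<'E'
from h import *
np.set_printoptions(precision=4,suppress=True,linewidth=150)
S=arm.read_camera("side");T=arm.read_camera("top")
print("spot",onz(T,(167.2,254.2),.013))
print("spot pix->side",proj(S,onz(T,(167.2,254.2),.013)))
print("jar top",onz(T,(327.6,200.7),.106),"can",onz(T,(255.4,213.6),.106))
print("Rh",tri(T,(350.8,195.5),S,(296.2,175.1)))
print("Lh",tri(T,(231.7,211.7),S,(296.3,235.6)))
def mask(c,x0,x1,y0,y1,th):
    m=np.zeros(c["img"].shape[:2],'uint8');m[y0:y1,x0:x1]=(c["img"].max(2)[y0:y1,x0:x1]<th);return m
for c,r in((S,(278,318,165,188)),(S,(272,322,224,247)),(T,(345,358,174,218)),(T,(226,238,190,234))):
    m=mask(c,*r,66)
    n,l,st,ce=cv2.connectedComponentsWithStats(m);i=1+st[1:,4].argmax()
    cs,_=cv2.findContours((l==i).astype('uint8'),0,2)
    print(cv2.approxPolyDP(max(cs,key=cv2.contourArea),1.6,True)[:,0].tolist(), ce[i])
im=T["img"].max(2)
for v in(182,195,208):print(v,im[v,342:364])
for v in(198,211,224):print(v,im[v,222:242])
E
python3 - <<'E'
import cv2,numpy as np
t=cv2.imread("pics/top0.png");s=cv2.imread("pics/side0.png")
g=lambda a:np.clip((a/255.)**.6*255,0,255).astype('uint8')
a=cv2.resize(g(t[170:222,335:375]),None,fx=11,fy=11,interpolation=0)
b=cv2.resize(g(t[186:238,215:250]),None,fx=11,fy=11,interpolation=0)
cv2.imwrite("pics/hz.png",np.hstack([a[:560],b[:560]])[:, :800])
a=cv2.resize(g(s[160:195,270:325]),None,fx=8,fy=8,interpolation=0)
b=cv2.resize(g(s[220:255,270:325]),None,fx=8,fy=8,interpolation=0)
cv2.imwrite("pics/hs.png",np.vstack([a,b]))
E
```

```text
spot [0.47   0.2677 0.013 ]
spot pix->side [329.129 333.371]
jar top [ 0.6017 -0.1888  0.106 ] can [0.5702 0.0079 0.106 ]
Rh (array([ 0.609 , -0.2471,  0.1461]), np.float64(0.0016472922828310926))
Lh (array([0.5728, 0.0681, 0.1457]), np.float64(0.003223195613247658))
[[282, 169], [281, 177], [310, 182], [311, 173], [287, 168]] [296.2551 174.9898]
[[276, 234], [277, 237], [315, 243], [317, 236], [316, 233], [292, 231], [288, 228], [278, 228]] [296.2868 235.3092]
[[347, 174], [351, 210], [355, 217], [351, 177]] [351.1333 194.8556]
[[229, 190], [227, 193], [231, 215], [231, 231], [234, 233], [237, 232], [237, 210], [233, 209], [233, 204], [237, 203], [237, 197], [233, 200]] [232.7806 212.3525]
182 [ 63  65  66  71  76  68  57  50  55  63  67  75  91  99  95 101 116 123 123 124 123 123]
195 [ 63  63  63  64  66  72  75  70  56  53  60  65  67  78  92  96  96 109 120 123 124 123]
208 [ 63  63  62  63  62  63  64  67  67  59  51  55  62  65  73  89  98  95 101 116 122 123]
198 [116 111 105  88  73  68  66  60  54  59  64  66  66  66  65  65  65  65  65  65]
211 [122 118 114 115 104  81  68  66  64  60  57  63  65  65  65  66  65  65  65  65]
224 [122 123 121 118 115 114 103  81  67  64  61  56  57  62  64  65  65  65  64  64]
```

View pics/hz.png

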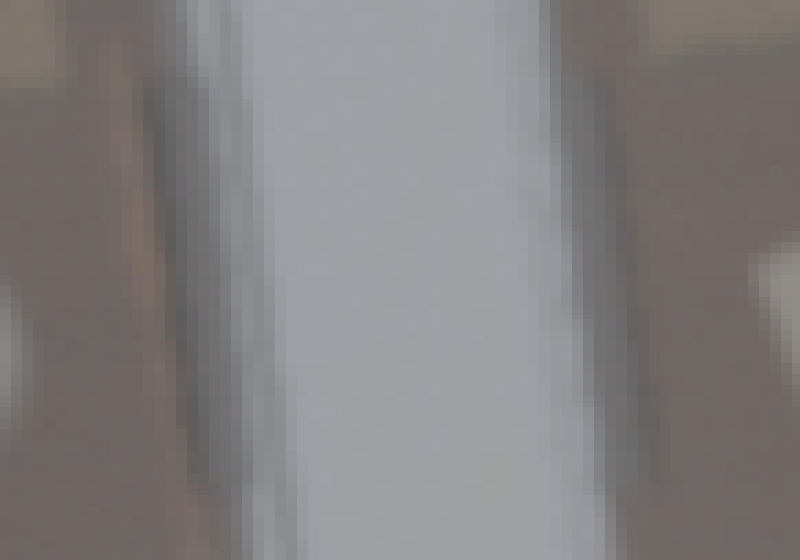

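View pics/hs.png

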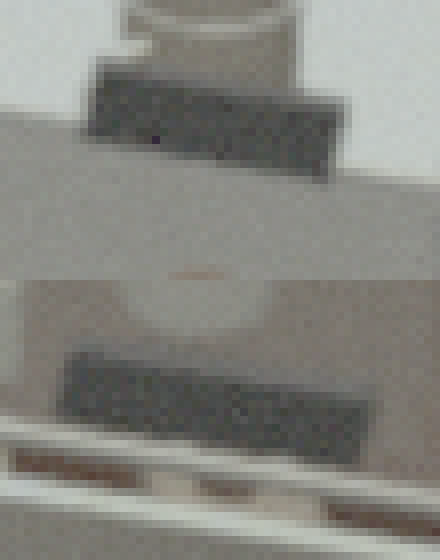

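Run:
```python
from h import *
np.set_printoptions(precision=4,suppress=True,linewidth=150)
S=arm.read_camera("side");T=arm.read_camera("top")
P,e=tri(T,(351.4,196),S,(297.5,170.8));print("R top inner edge",P,e)
Q,e=tri(T,(233.3,212.5),S,(298,231.5));print("L top inner edge?",Q,e)
for z in(.17,.175,.18):
  print(z,onz(T,(353.4,196),z),onz(T,(231.5,212.5),z))
print(onz(T,(349.2,177),.178),onz(T,(356,216),.165))
# side view ends of R handle +y top edge on vertical plane
```

```text
R top inner edge [ 0.6052 -0.2467  0.1618] 0.0019104536785417255
L top inner edge? [0.5693 0.0628 0.1554] 0.0031635988549803488
0.17 [ 0.6028 -0.2508  0.17  ] [0.5658 0.066  0.17  ]
0.175 [ 0.602  -0.2501  0.175 ] [0.5651 0.0655 0.175 ]
0.18 [ 0.6012 -0.2494  0.18  ] [0.5644 0.065  0.18  ]
[ 0.6516 -0.2407  0.178 ] [ 0.551  -0.2562  0.165 ]
```

```bash
cat >> h.py <<'E'
from scipy.spatial.transform import Rotation as Ro
YAW=0.106
def plan(target,jaw=None,yaw=YAW):
    """target world TCP; jaw: world angle of the jaw axis"""
    s=arm.get_state();R=Ro.from_rotvec(s["orientation"]).as_matrix()
    d=R.T@(np.array(target)-s["tool_pos"])*100
    out=[d.round(2)]
    if jaw is not None:
        dv=R.T@np.array([np.cos(jaw),np.sin(jaw),0]);a=np.arctan2(dv[1],dv[0]);a=(a+np.pi/2)%np.pi-np.pi/2
        out.append(round(a,3))
    print("t",round(s["time"],2),"tcp",s["tool_pos"].round(4),"toolx",R[:,0].round(3),"tooly",R[:,1].round(3),"toolz",R[:,2].round(3),"gap",round(s["finger_gap"],4),"F",np.round(s["contact_force"],1),"-> shift,spin",*out, "q6",s["q"][5].round(2))
E
python3 - <<'E'
from h import *
plan([.604,-.250,.23],YAW+np.pi/2)
plan([.604,-.250,.15],YAW+np.pi/2)
E
```

```text
t 0.4 tcp [ 0.1994 -0.5659  0.2311] toolx [ 0.332 -0.943 -0.   ] tooly [-0.943 -0.332 -0.   ] toolz [-0.  0. -1.] gap 0.0856 F [ 0.2 -0.5 -0.2] -> shift,spin [-16.34 -48.66   0.12] 0.233 q6 -0.06
t 0.4 tcp [ 0.1994 -0.5659  0.2311] toolx [ 0.332 -0.943 -0.   ] tooly [-0.943 -0.332 -0.   ] toolz [-0.  0. -1.] gap 0.0856 F [ 0.2 -0.5 -0.2] -> shift,spin [-16.34 -48.66   8.12] 0.233 q6 -0.06
```

Request:
{"op": "arm_command", "data": {"rows": [[-16.3,-48.7,0,0.233,1],[-16.3,-48.7,0,0.233,1],[-16.3,-48.7,0,0.233,1],[-16.3,-48.7,0,0.233,1],[-16.3,-48.7,0,0.233,1],[-16.3,-48.7,0,0.233,1],[-16.3,-48.7,0,0.233,1],[-16.3,-48.7,0,0.233,1],[-16.3,-48.7,0,0.233,1],[-16.3,-48.7,0,0.233,1]], "squeeze": 25}}

```text
time: 1.4
tool_pos: [0.5936, -0.2584, 0.2314]
orientation: [-2.336, 2.101, -0.001]
contact_force: [0.3, -0.5, -0.7]
finger_gap: 0.0853
```

Run:
```python
from h import *
plan([.604,-.250,.23],YAW+np.pi/2)
```

```text
t 1.4 tcp [ 0.5936 -0.2584  0.2314] toolx [ 0.106 -0.994  0.   ] tooly [-0.994 -0.106 -0.   ] toolz [ 0. -0. -1.] gap 0.0853 F [ 0.3 -0.5 -0.7] -> shift,spin [-0.73 -1.12  0.14] -0.0 q6 1.0
```

Request:
{"op": "arm_command", "data": {"rows": [[0,0,0,0,1],[0,0,0,0,1],[0,0,0,0,1]]}}

```text
time: 1.7
tool_pos: [0.5917, -0.2606, 0.2314]
orientation: [2.335, -2.101, 0.0]
contact_force: [1.4, -0.0, 0.5]
finger_gap: 0.0851
```

Run:
```python
from h import *
plan([.604,-.250,.23],YAW+np.pi/2)
for n in("side","top"):
    c=arm.read_camera(n);cv2.imwrite(f"pics/{n}1.png",c["img"][:,:,::-1])
    P=arm.get_state()["tool_pos"];p=proj(c,P);print(n,p)
    i=cv2.resize(c["img"][130:290,220:400,::-1],None,fx=4.4,fy=3.7*4.4/4.4,interpolation=2) if 0 else cv2.resize(c["img"][130:266,230:410,::-1],None,fx=4.4,fy=4.4,interpolation=2)
    cv2.imwrite(f"pics/{n}1z.png",np.clip((i/255.)**.6*255,0,255).astype('uint8'))
```

```text
t 1.7 tcp [ 0.5917 -0.2606  0.2314] toolx [ 0.105 -0.994  0.   ] tooly [-0.994 -0.105  0.   ] toolz [-0. -0. -1.] gap 0.0851 F [ 1.4 -0.   0.5] -> shift,spin [-0.92 -1.33  0.14] -0.001 q6 1.0
side [303.44285684 148.7190061 ]
top [360.93384798 196.38636215]
```

View pics/side1z.png

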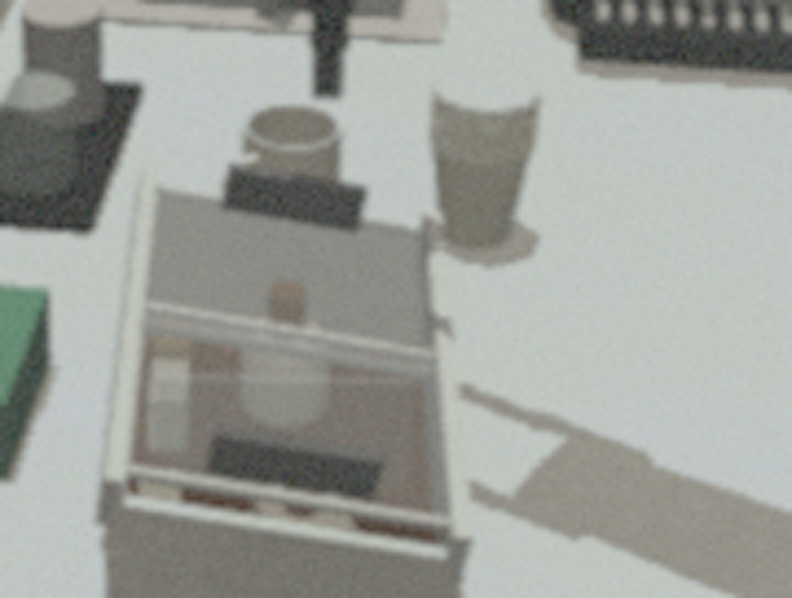

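View pics/top1z.png

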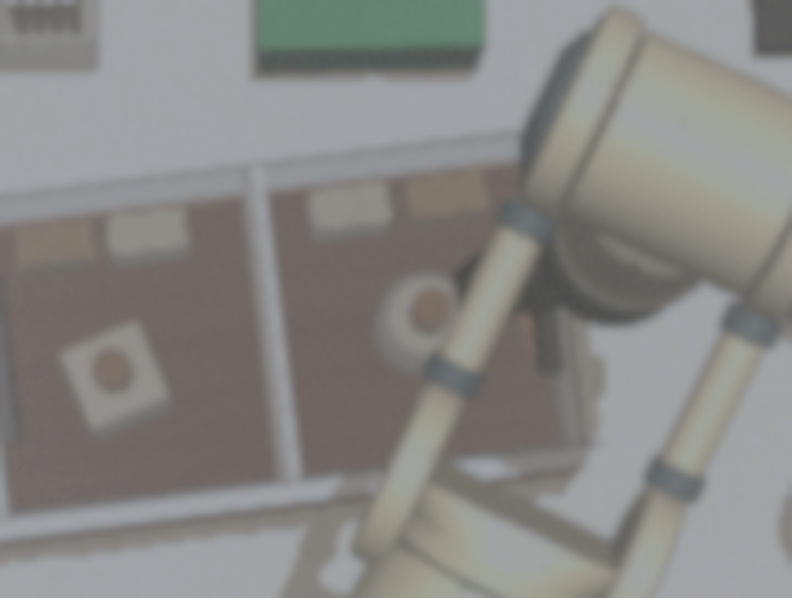

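Request:
{"op": "arm_command", "data": {"rows": [[-0.9,-1.3,0,0,1],[-0.9,-1.3,2,0,1],[-0.9,-1.3,4,0,1],[-0.9,-1.3,6,0,1],[-0.9,-1.3,7,0,1],[-0.9,-1.3,7.5,0,1],[-0.9,-1.3,7.5,0,1],[-0.9,-1.3,7.5,0,1]]}}

```text
time: 2.6
tool_pos: [0.6046, -0.2498, 0.1576]
orientation: [-2.335, 2.101, -0.003]
contact_force: [0.8, 0.1, -0.1]
finger_gap: 0.0856
```

Run:
```python
from h import *
plan([.604,-.250,.15],YAW+np.pi/2)
c=arm.read_camera("side")
i=cv2.resize(c["img"][130:220,250:350,::-1],None,fx=6.6,fy=6.6,interpolation=2)
cv2.imwrite(f"pics/side2z.png",np.clip((i/255.)**.6*255,0,255).astype('uint8'))
```

```text
t 2.6 tcp [ 0.6046 -0.2498  0.1576] toolx [ 0.105 -0.994  0.001] tooly [-0.994 -0.105 -0.002] toolz [ 0.002 -0.001 -1.   ] gap 0.0856 F [ 0.8  0.1 -0.1] -> shift,spin [0.01 0.06 0.76] -0.0 q6 1.02
```

View pics/side2z.png

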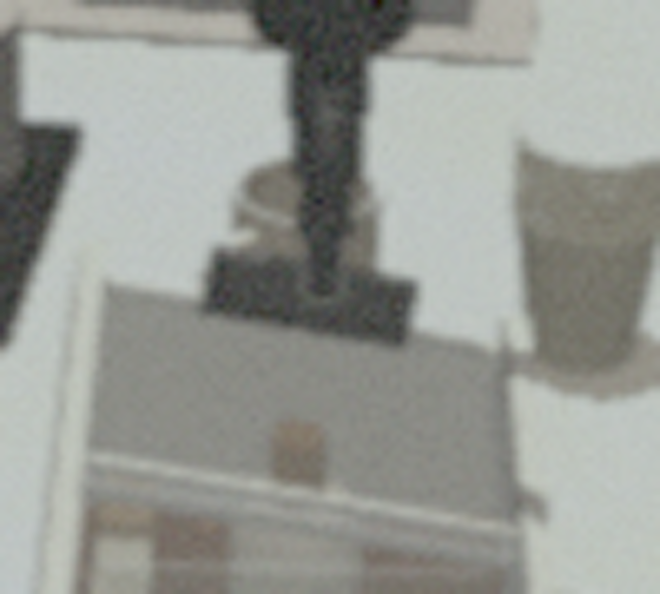

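Run:
```python
from h import *
S=arm.read_camera("side")
for p,y in(((298.4,174.8),-.205),((297.5,170.8),-.244),((296.2,179.5),-.244)):
    o,d=ray(S,p);t=(y-o[1])/d[1];print(p,y,o+t*d)
```

```text
(298.4, 174.8) -0.205 [ 0.59913857 -0.205       0.17169526]
(297.5, 170.8) -0.244 [ 0.60590233 -0.244       0.16346873]
(296.2, 179.5) -0.244 [ 0.60913342 -0.244       0.13237072]
```

Request:
{"op": "arm_command", "data": {"rows": [[0,0,0.7,0,1],[0,0,0.7,0,-1],[0,0,0.7,0,-1],[0,0,0.7,0,-1],[0,0,0.7,0,-1],[0,0,0.7,0,-1],[0,0,0.7,0,-1],[0,0,0.7,0,-1]], "squeeze": 25}}

```text
time: 3.5
tool_pos: [0.6043, -0.2498, 0.1496]
orientation: [2.336, -2.101, 0.001]
contact_force: [-0.3, -0.7, 1.4]
finger_gap: 0.0112
```

Request:
{"op": "arm_command", "data": {"rows": [[-0.5,0,0,0,-1],[-1.5,0,0,0,-1],[-3,0,0,0,-1],[-4.5,0,0,0,-1],[-6,0,0,0,-1],[-7,0,0,0,-1],[-7,0,0,0,-1]]}}

```text
time: 4.2
tool_pos: [0.5965, -0.1776, 0.1496]
orientation: [-2.338, 2.098, 0.002]
contact_force: [-2.5, 2.0, 5.0]
finger_gap: 0.0108
```

Request:
{"op": "arm_command", "data": {"rows": [[-1,0,0,0,-1],[-2.5,0,0,0,-1],[-4,0,0,0,-1],[-5.5,0,0,0,-1],[-6.5,0,0,0,-1],[-6.8,0,0,0,-1],[-6.8,0,0,0,-1],[-6.8,0,0,0,-1]]}}

```text
time: 5.0
tool_pos: [0.5894, -0.1115, 0.1496]
orientation: [-2.336, 2.1, 0.001]
contact_force: [-2.8, 0.4, 6.0]
finger_gap: 0.0111
```

Run:
```python
from h import *
plan([.604,-.250,.15],YAW+np.pi/2)
c=arm.read_camera("side");cv2.imwrite("pics/side3.png",c["img"][:,:,::-1])
i=cv2.resize(c["img"][140:280,230:350,::-1],None,fx=4.2,fy=4.2,interpolation=2)
cv2.imwrite(f"pics/side3z.png",np.clip((i/255.)**.6*255,0,255).astype('uint8'))
```

```text
t 5.0 tcp [ 0.5894 -0.1115  0.1496] toolx [ 0.106 -0.994 -0.001] tooly [-0.994 -0.106  0.   ] toolz [-0.     0.001 -1.   ] gap 0.0111 F [-2.8  0.4  6. ] -> shift,spin [13.93  0.02 -0.06] 0.0 q6 1.22
```

View pics/side3z.png

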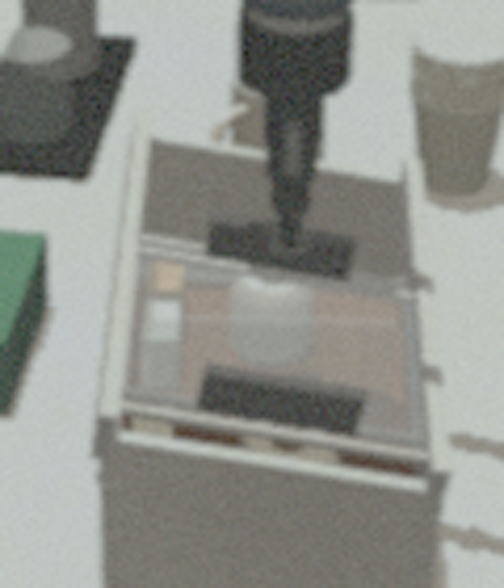

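Request:
{"op": "arm_command", "data": {"rows": [[0,0,0,0,0.2],[0,0,0,0,0.2],[0,0,0,0,0.2],[0,0,-3,0,0.2],[0,0,-7,0,0.2],[5,0,-10,0,0.2],[10,0,-10,0,0.2],[15,0,-10,0,0.2],[19,0,-10,0,0.2],[19,0,-10,0,0.2]]}}

```text
time: 6.05
tool_pos: [0.6087, -0.3073, 0.2458]
orientation: [2.327, -2.107, -0.005]
contact_force: [1.3, 0.4, -1.4]
finger_gap: 0.0513
```

Run:
```python
from h import *
plan([.604,-.190,.25],YAW+np.pi/2)
for n,r in(("side",(160,250,250,345)),("top",(150,250,270,380))):
    c=arm.read_camera(n);cv2.imwrite(f"pics/{n}4.png",c["img"][:,:,::-1])
    i=cv2.resize(c["img"][r[0]:r[1],r[2]:r[3],::-1],None,fx=6,fy=6,interpolation=2)
    cv2.imwrite(f"pics/{n}4z.png",np.clip((i/255.)**.6*255,0,255).astype('uint8'))
```

```text
t 6.05 tcp [ 0.6087 -0.3073  0.2458] toolx [ 0.099 -0.995 -0.001] tooly [-0.995 -0.099  0.004] toolz [-0.004  0.    -1.   ] gap 0.0513 F [ 1.3  0.4 -1.4] -> shift,spin [-11.72  -0.7   -0.42] -0.007 q6 0.95
```

View pics/side4z.png

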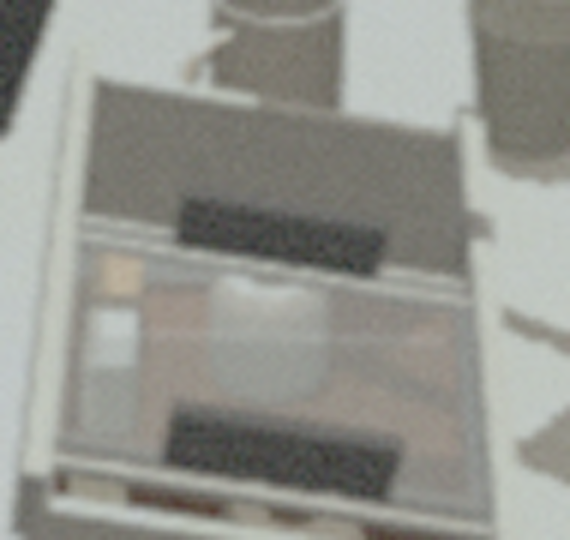

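View pics/top4z.png

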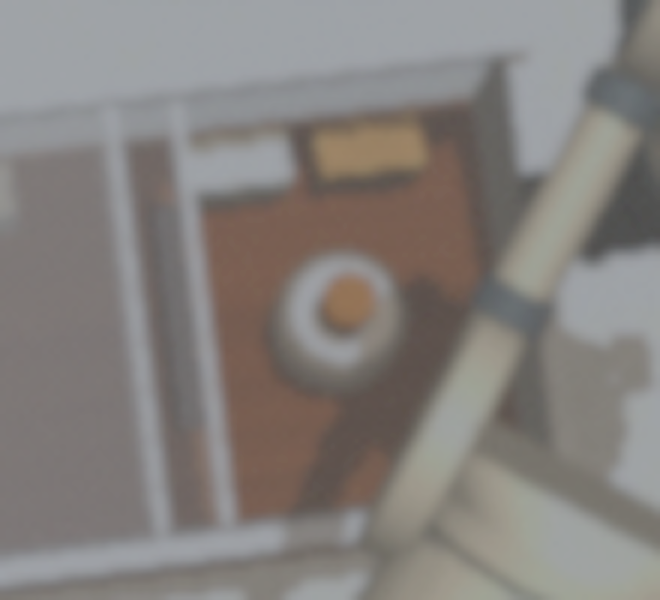

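Run:
```python
from h import *
c=arm.read_camera("top");im=c["img"].astype(int)
for v in range(194,208):print(v,[tuple(int(a) for a in im[v,u]) [0]-int(im[v,u,2]) for u in range(318,338)],im[v,318:338,0])
for th in(85,100,115):
    m=((im[:,:,0]-im[:,:,2]>40)&(im[:,:,0]>th)).astype('uint8');m[:190]=0;m[212:]=0;m[:,:318]=0;m[:,336:]=0
    n,l,st,ce=cv2.connectedComponentsWithStats(m)
    for i in range(1,n):
        if st[i,4]>8: print(th,ce[i],st[i],onz(c,ce[i],.108))
```

```text
194 [30, 23, 16, 8, 4, 0, -2, -3, -1, 2, 4, 3, 3, 5, 9, 15, 22, 28, 33, 34] [ 74  76  81  88  97 104 107 108 107 106 105 105 103  98  90  82  76  72
  73  73]
195 [23, 15, 7, 2, -2, -5, -4, 2, 9, 15, 18, 15, 10, 5, 4, 6, 14, 22, 30, 30] [ 76  80  89  99 108 111 110 108 105 103 104 106 106 103  99  91  81  73
  71  68]
196 [17, 9, 2, -3, -6, -4, 4, 16, 31, 39, 42, 37, 28, 16, 5, 3, 7, 16, 22, 23] [ 79  87  99 109 113 112 108 104 102 102 103 103 103 103 102  98  87  74
  65  61]
197 [11, 4, -3, -6, -7, 0, 16, 35, 49, 55, 56, 55, 48, 30, 12, 4, 6, 11, 15, 16] [ 83  96 107 113 113 110 106 102 102 101 102 102 103 101 102 101  91  74
  61  54]
198 [8, 2, -5, -8, -5, 6, 27, 47, 56, 59, 59, 59, 56, 43, 22, 8, 9, 11, 11, 11] [ 88 102 112 114 111 105 101 101 101 102 102 102 103 101 101  98  90  75
  61  52]
199 [6, -1, -7, -8, -3, 11, 35, 52, 58, 59, 59, 60, 59, 50, 32, 16, 12, 12, 10, 10] [ 92 106 113 112 104  96  95  99 102 102 102 102 103 102  99  95  89  78
  63  52]
200 [3, -4, -7, -6, 0, 16, 40, 53, 57, 58, 58, 59, 57, 51, 35, 20, 14, 12, 11, 9] [ 97 108 114 109  97  86  89  97 100 102 1
[... 658 characters left out ...]
 71  73  76  81  86  91  93  90  79
  65  56]
205 [8, 2, -4, -5, 0, 6, 9, 11, 15, 16, 17, 17, 16, 16, 16, 15, 15, 13, 10, 11] [ 86  99 108 111 106  94  82  73  67  66  68  74  83  90  93  91  86  76
  63  54]
206 [9, 4, -1, -5, -4, 0, 4, 7, 8, 8, 11, 14, 15, 16, 17, 16, 13, 11, 11, 12] [ 79  90 101 109 110 104  98  90  83  81  81  85  89  92  93  89  80  70
  60  52]
207 [9, 8, 3, -3, -4, -4, -3, 0, 1, 2, 6, 12, 15, 15, 15, 13, 11, 10, 9, 11] [ 72  81  93 104 110 110 108 104 101  99  96  93  93  92  89  81  73  62
  55  50]
85 [327.93023256 199.72093023] [325 196   7   8  43] [ 0.60408646 -0.18960527  0.108     ]
100 [328.24 198.52] [325 196   7   6  25] [ 0.60736957 -0.19054679  0.108     ]
```

Request:
{"op": "arm_command", "data": {"rows": [[-3,0,0,0,0.2],[-7,0,0,0,0.2],[-11.2,0,0,0,0.2],[-11.2,0,0,0,0.2],[-11.2,0,0,0,0.2],[-11.2,0,0,0,0.2]]}}

```text
time: 6.8
tool_pos: [0.5979, -0.1897, 0.2496]
orientation: [2.337, -2.1, 0.001]
contact_force: [-0.7, -0.1, -0.8]
finger_gap: 0.051
```

Run:
```python
from h import *
plan([.6035,-.1895,.077],YAW+np.pi/2)
```

```text
t 6.8 tcp [ 0.5979 -0.1897  0.2496] toolx [ 0.106 -0.994  0.001] tooly [-0.994 -0.106 -0.001] toolz [ 0.001 -0.001 -1.   ] gap 0.051 F [-0.7 -0.1 -0.8] -> shift,spin [ 0.03 -0.55 17.27] 0.001 q6 1.1
```

Request:
{"op": "arm_command", "data": {"rows": [[0,-0.55,3,0,0.2],[0,-0.55,6,0,0.2],[0,-0.55,9,0,0.2],[0,-0.55,12,0,0.2],[0,-0.55,14,0,0.2],[0,-0.55,15.5,0,0.2],[0,-0.55,15.5,0,0.2],[0,-0.55,15.5,0,0.2]]}}

```text
time: 7.6
tool_pos: [0.6036, -0.1899, 0.0949]
orientation: [-2.335, 2.101, -0.001]
contact_force: [-1.0, -0.2, 0.2]
finger_gap: 0.0511
```

Request:
{"op": "arm_command", "data": {"rows": [[0,0,1,0,0.2],[0,0,1.7,0,0.2],[0,0,1.7,0,0.2]]}}

```text
time: 7.9
tool_pos: [0.6028, -0.1892, 0.0761]
orientation: [2.335, -2.1, -0.002]
contact_force: [-0.6, 0.2, 0.1]
finger_gap: 0.0512
```

Run:
```python
from h import *
plan([.6035,-.1895,.077],YAW+np.pi/2)
for n,r in(("side",(160,250,250,345)),):
    c=arm.read_camera(n)
    i=cv2.resize(c["img"][r[0]:r[1],r[2]:r[3],::-1],None,fx=6,fy=6,interpolation=2)
    cv2.imwrite(f"pics/{n}5z.png",np.clip((i/255.)**.6*255,0,255).astype('uint8'))
```

```text
t 7.9 tcp [ 0.6028 -0.1892  0.0761] toolx [ 0.106 -0.994 -0.001] tooly [-0.994 -0.106  0.002] toolz [-0.002  0.001 -1.   ] gap 0.0512 F [-0.6  0.2  0.1] -> shift,spin [ 0.04 -0.06 -0.09] -0.0 q6 1.11
```

View pics/side5z.png

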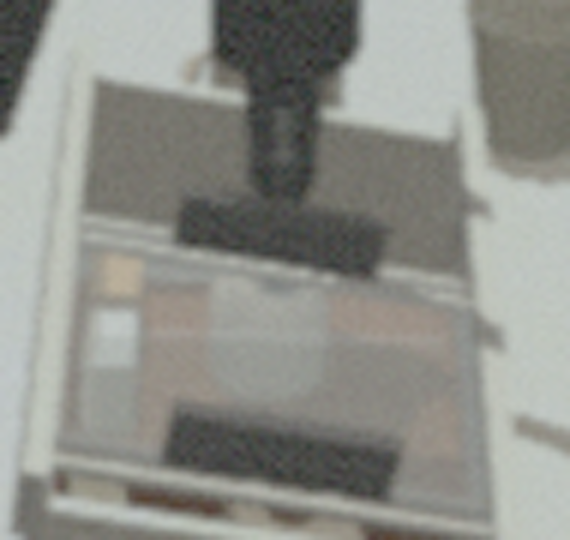

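The finger sits over the jar at about zoom x 278 (column 296), with no contact. Closing on the stopper.

Request:
{"op": "arm_command", "data": {"rows": [[0,0,0,0,-1],[0,0,0,0,-1],[0,0,0,0,-1],[0,0,0,0,-1],[0,0,0,0,-1],[0,0,0,0,-1]], "squeeze": 40}}

```text
time: 8.55
tool_pos: [0.6035, -0.1895, 0.0778]
orientation: [-2.336, 2.101, -0.001]
contact_force: [-0.5, -0.3, 2.0]
finger_gap: 0.0252
```

Request:
{"op": "arm_command", "data": {"rows": [[0,0,-0.5,0,-1],[0,0,-1.5,0,-1],[0,0,-2.5,0,-1],[0,0,-2.5,0,-1]]}}

```text
time: 8.95
tool_pos: [0.6043, -0.1897, 0.1049]
orientation: [-2.335, 2.1, -0.005]
contact_force: [0.6, -0.3, -2.3]
finger_gap: 0.0254
```

Request:
{"op": "arm_command", "data": {"rows": [[0,0,-2,0,-1],[0,0,-5,0,-1],[0,0,-8,0,-1],[0,0,-11,0,-1],[0,0,-14,0,-1],[0,0,-17,0,-1],[0,0,-17.5,0,-1],[0,0,-17.5,0,-1]]}}

```text
time: 9.75
tool_pos: [0.6037, -0.1895, 0.2781]
orientation: [-2.335, 2.1, -0.003]
contact_force: [-0.2, -0.6, -4.7]
finger_gap: 0.0247
```

Run:
```python
from h import *
plan([.47,.2677,.28],YAW+np.pi/2)
for n,r in(("side",(100,250,220,380)),):
    c=arm.read_camera(n)
    i=cv2.resize(c["img"][r[0]:r[1],r[2]:r[3],::-1],None,fx=4,fy=4,interpolation=2)
    cv2.imwrite(f"pics/{n}6z.png",np.clip((i/255.)**.6*255,0,255).astype('uint8'))
```

```text
t 9.75 tcp [ 0.6037 -0.1895  0.2781] toolx [ 0.106 -0.994  0.001] tooly [-0.994 -0.106 -0.002] toolz [ 0.002 -0.001 -1.   ] gap 0.0247 F [-0.2 -0.6 -4.7] -> shift,spin [-46.87   8.47  -0.25] -0.0 q6 1.11
```

View pics/side6z.png

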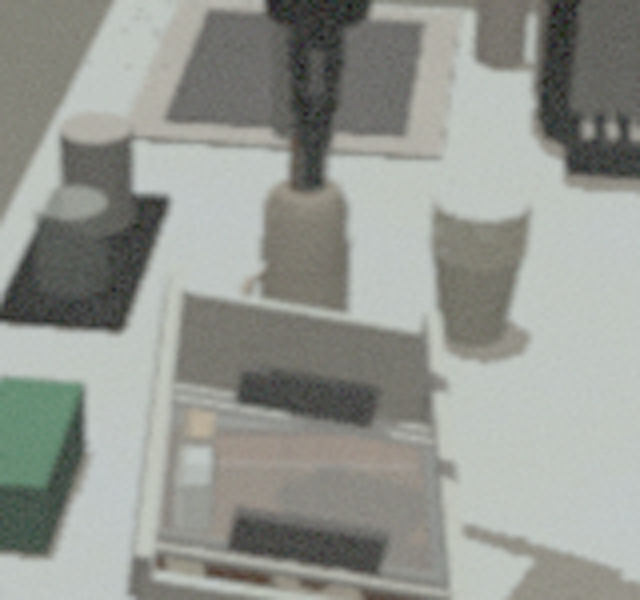

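Request:
{"op": "arm_command", "data": {"rows": [[-1.5,0.3,0,0,-1],[-4,0.7,0,0,-1],[-7,1.3,0,0,-1],[-10.5,1.9,0,0,-1],[-14,2.5,0,0,-1],[-17.5,3.2,0,0,-1],[-21,3.8,0,0,-1],[-24.5,4.4,0,0,-1],[-28,5.1,0,0,-1],[-31,5.6,0,0,-1]]}}

```text
time: 10.8
tool_pos: [0.5129, 0.1153, 0.2751]
orientation: [2.336, -2.098, -0.004]
contact_force: [1.2, -0.4, -2.3]
finger_gap: 0.0249
```

Request:
{"op": "arm_command", "data": {"rows": [[-3.5,0.6,0,0,-1],[-7,1.3,0,0,-1],[-10.5,1.9,0,0,-1],[-13,2.4,0,0,-1],[-15,2.7,0,0,-1],[-15.9,2.9,0,0,-1],[-15.9,2.9,0,0,-1],[-15.9,2.9,0,0,-1],[-15.9,2.9,0,0,-1]]}}

```text
time: 11.7
tool_pos: [0.4695, 0.2671, 0.277]
orientation: [2.334, -2.102, 0.0]
contact_force: [0.4, -0.2, -2.1]
finger_gap: 0.025
```

Run:
```python
from h import *
plan([.47,.2677,.078],YAW+np.pi/2)
for n in("side","top"):
    c=arm.read_camera(n);cv2.imwrite(f"pics/{n}7.png",np.clip((c["img"][:,:,::-1]/255.)**.6*255,0,255).astype('uint8'))
```

```text
t 11.7 tcp [0.4695 0.2671 0.277 ] toolx [ 0.104 -0.995  0.   ] tooly [-0.995 -0.104  0.   ] toolz [-0.    -0.001 -1.   ] gap 0.025 F [ 0.4 -0.2 -2.1] -> shift,spin [-0.07 -0.06 19.9 ] -0.002 q6 1.92
```

View pics/side7.png

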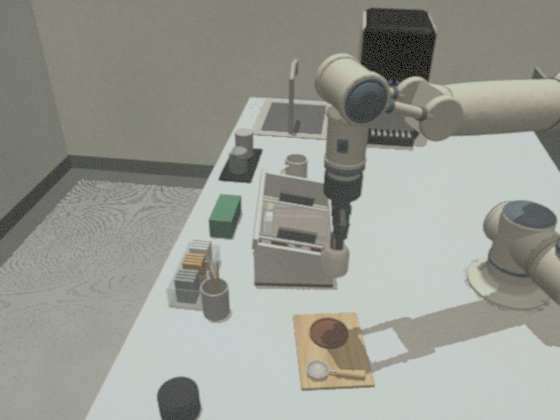

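View pics/top7.png

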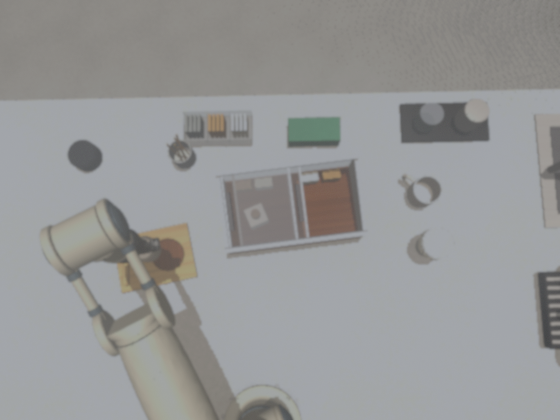

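Request:
{"op": "arm_command", "data": {"rows": [[0,0,2,0,-1],[0,0,5,0,-1],[0,0,8,0,-1],[0,0,11,0,-1],[0,0,14,0,-1],[0,0,16.5,0,-1],[0,0,18,0,-1],[0,0,18.8,0,-1],[0,0,18.8,0,-1],[0,0,18.8,0,-1]]}}

```text
time: 12.8
tool_pos: [0.47, 0.2682, 0.0908]
orientation: [-2.334, 2.1, -0.001]
contact_force: [0.5, 0.6, -2.8]
finger_gap: 0.0247
```

Run:
```python
from h import *
plan([.47,.2677,.079],YAW+np.pi/2)
for n,r in(("side",(280,400,250,400)),):
    c=arm.read_camera(n)
    i=cv2.resize(c["img"][r[0]:r[1],r[2]:r[3],::-1],None,fx=5,fy=5,interpolation=2)
    cv2.imwrite(f"pics/{n}8z.png",np.clip((i/255.)**.6*255,0,255).astype('uint8'))
```

```text
t 12.8 tcp [0.47   0.2682 0.0908] toolx [ 0.105 -0.994 -0.001] tooly [-0.994 -0.105 -0.002] toolz [ 0.002  0.001 -1.   ] gap 0.0247 F [ 0.5  0.6 -2.8] -> shift,spin [0.06 0.01 1.18] -0.0 q6 1.92
```

View pics/side8z.png

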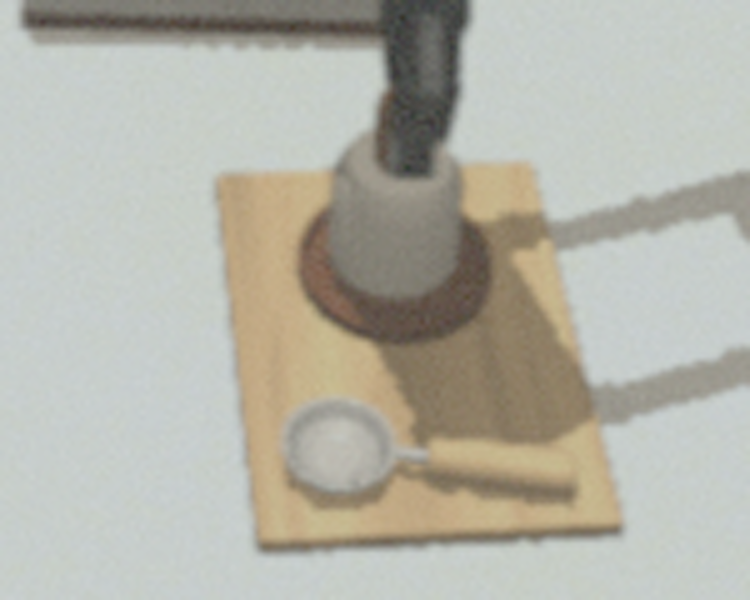

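The jar (x≈395) is centred over the place (x≈395) and hangs about 12 mm above it. Lowering slowly.

Request:
{"op": "arm_command", "data": {"rows": [[0,0,0.4,0,-1],[0,0,0.8,0,-1],[0,0,1.0,0,-1],[0,0,1.0,0,-1]]}}

```text
time: 13.25
tool_pos: [0.4692, 0.268, 0.079]
orientation: [2.336, -2.101, -0.0]
contact_force: [0.4, 0.0, -3.2]
finger_gap: 0.0248
```

Request:
{"op": "arm_command", "data": {"rows": [[0,0,0.1,0,-1],[0,0,0.2,0,-1],[0,0,0.2,0,-1]]}}

```text
time: 13.55
tool_pos: [0.4696, 0.2681, 0.0787]
orientation: [-2.335, 2.1, -0.001]
contact_force: [-2.6, -2.7, 4.6]
finger_gap: 0.0243
```

Request:
{"op": "arm_command", "data": {"rows": [[0,0,0,0,-0.3],[0,0,0,0,0.2],[0,0,0,0,0.2],[0,0,0,0,0.2],[0,0,-1,0,0.2],[0,0,-4,0,0.2],[0,0,-8,0,0.2],[0,0,-12,0,0.2],[0,0,-16,0,0.2],[0,0,-16,0,0.2]]}}

```text
time: 14.55
tool_pos: [0.471, 0.2689, 0.2457]
orientation: [-2.327, 2.093, -0.007]
contact_force: [0.0, 0.0, 0.4]
finger_gap: 0.0511
```

Run:
```python
from h import *
plan([.589,-.111,.24],YAW+np.pi/2)
for n,r in(("side",(280,400,250,400)),):
    c=arm.read_camera(n)
    i=cv2.resize(c["img"][r[0]:r[1],r[2]:r[3],::-1],None,fx=5,fy=5,interpolation=2)
    cv2.imwrite(f"pics/{n}9z.png",np.clip((i/255.)**.6*255,0,255).astype('uint8'))
```

```text
t 14.55 tcp [0.471  0.2689 0.2457] toolx [ 0.106 -0.994 -0.004] tooly [-0.994 -0.106 -0.012] toolz [ 0.011  0.005 -1.   ] gap 0.0511 F [0.  0.  0.4] -> shift,spin [39.02 -7.72  0.5 ] -0.0 q6 1.92
```

View pics/side9z.png

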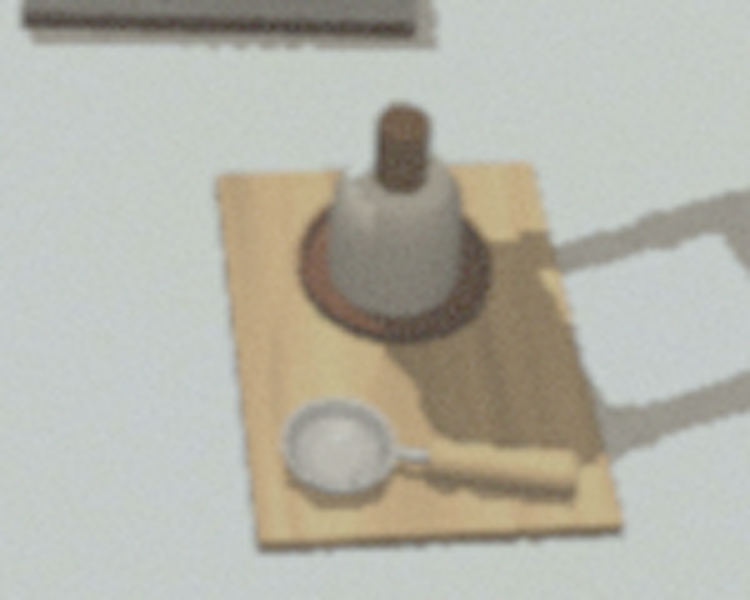

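The jar stands upright and centred, and has been released. Now back to the door handle.

Request:
{"op": "arm_command", "data": {"rows": [[5,-1,0,0,0.2],[10,-2,0,0,0.2],[15,-3,0,0,0.2],[20,-4,0,0,0.2],[25,-5,0,0,0.2],[30,-6,0,0,0.2],[35,-7,0,0,0.2],[39,-7.7,0,0,0.2],[39,-7.7,0,0,0.2],[39,-7.7,0,0,0.2]]}}

```text
time: 15.6
tool_pos: [0.5866, -0.1126, 0.2355]
orientation: [2.333, -2.103, -0.005]
contact_force: [0.2, 0.5, 0.4]
finger_gap: 0.0514
```

Run:
```python
from h import *
plan([.5894,-.1115,.1505],YAW+np.pi/2)
for n in("side","top"):
    c=arm.read_camera(n);cv2.imwrite(f"pics/{n}10.png",np.clip((c["img"][:,:,::-1]/255.)**.6*255,0,255).astype('uint8'))
```

```text
t 15.6 tcp [ 0.5866 -0.1126  0.2355] toolx [ 0.103 -0.995 -0.002] tooly [-0.995 -0.103  0.003] toolz [-0.003  0.001 -1.   ] gap 0.0514 F [0.2 0.5 0.4] -> shift,spin [-0.07 -0.31  8.5 ] -0.002 q6 1.22
```

View pics/top10.png

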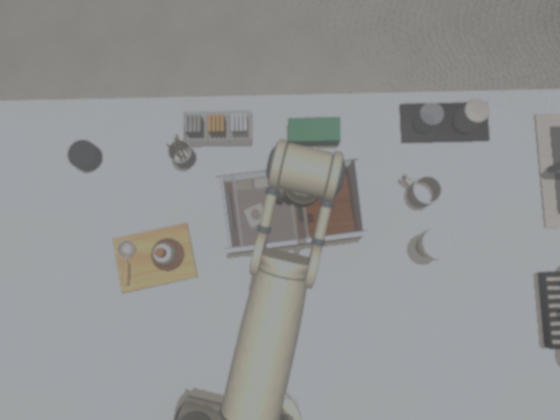

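Nothing has moved: the jar is in the place at (162,253) and the canister at (256,214). Going down onto the handle.

Request:
{"op": "arm_command", "data": {"rows": [[-0.1,-0.3,2,0,0.2],[-0.1,-0.3,4,0,0.2],[-0.1,-0.3,6,0,0.2],[-0.1,-0.3,7.5,0,0.2],[-0.1,-0.3,8.4,0,0.2],[-0.1,-0.3,8.4,0,0.2],[-0.1,-0.3,8.4,0,0.2]]}}

```text
time: 16.4
tool_pos: [0.5901, -0.11, 0.1541]
orientation: [-2.336, 2.1, -0.001]
contact_force: [-0.2, -0.0, -0.4]
finger_gap: 0.051
```

Request:
{"op": "arm_command", "data": {"rows": [[0,0,0,0,-1],[0,0,0,0,-1],[0,0,0,0,-1],[0,0,0,0,-1],[0,0,0,0,-1],[0,0,0,0,-1]], "squeeze": 25}}

```text
time: 17.0
tool_pos: [0.5904, -0.1113, 0.1543]
orientation: [-2.335, 2.102, -0.004]
contact_force: [0.9, -5.0, 5.0]
finger_gap: 0.0108
```

Request:
{"op": "arm_command", "data": {"rows": [[1,0,0,0,-1],[3,0,0,0,-1],[5,0,0,0,-1],[7,0,0,0,-1],[9,0,0,0,-1],[11,0,0,0,-1],[12.5,0,0,0,-1],[13.5,0,0,0,-1],[14,0,0,0,-1],[14,0,0,0,-1]]}}

```text
time: 18.0
tool_pos: [0.6053, -0.2501, 0.1543]
orientation: [-2.334, 2.1, -0.002]
contact_force: [1.1, -1.5, 5.2]
finger_gap: 0.0113
```

Request:
{"op": "arm_command", "data": {"rows": [[0.1,0,0,0,-1],[0.2,0,0,0,-1],[0.2,0,0,0,-1]]}}

```text
time: 18.3
tool_pos: [0.6054, -0.251, 0.1543]
orientation: [-2.335, 2.099, -0.001]
contact_force: [-0.2, 0.3, 6.1]
finger_gap: 0.0109
```

Request:
{"op": "arm_command", "data": {"rows": [[0.1,0,0,0,-1],[0.2,0,0,0,-1],[0.2,0,0,0,-1]]}}

```text
time: 18.6
tool_pos: [0.6056, -0.253, 0.1543]
orientation: [-2.335, 2.099, -0.001]
contact_force: [0.5, 1.0, 4.7]
finger_gap: 0.0105
```

Request:
{"op": "arm_command", "data": {"rows": [[0,0,0,0,0.2],[0,0,0,0,0.2],[0,0,0,0,0.2],[0,0,-3,0,0.2],[0,0,-7,0,0.2],[4,4,-10,0,0.2],[8,8,-10,0,0.2],[12,12,-10,0,0.2],[15,16,-10,0,0.2],[18,20,-10,0,0.2]]}}

```text
time: 19.6
tool_pos: [0.4422, -0.437, 0.2527]
orientation: [-2.336, 2.1, 0.001]
contact_force: [0.3, -0.2, -0.5]
finger_gap: 0.0511
```

Request:
{"op": "arm_command", "data": {"rows": [[3,5,0,0,0.2],[6,9,0,0,0.2],[6,9,0,0,0.2],[6,9,0,0,0.2],[6,9,0,0,0.2]]}}

```text
time: 20.1
tool_pos: [0.3613, -0.5045, 0.2529]
orientation: [-2.336, 2.099, 0.001]
contact_force: [1.3, -0.1, -0.3]
finger_gap: 0.0511
```

Run:
```python
from h import *
plan([.5894,-.1115,.1505],YAW+np.pi/2)
S=arm.read_camera("side");T=arm.read_camera("top")
for n,c in(("side",S),("top",T)):
    cv2.imwrite(f"pics/{n}11.png",np.clip((c["img"][:,:,::-1]/255.)**.6*255,0,255).astype('uint8'))
o=np.clip((S["img"][150:390,230:390,::-1]/255.)**.6*255,0,255).astype('uint8')
cv2.imwrite("pics/side11z.png",cv2.resize(o,None,fx=2.5,fy=2.5,interpolation=2))
for c,t0,r in((T,"top0.png",(170,225,205,380)),(S,"side0.png",(160,255,270,325))):
    p=cv2.imread("pics/"+t0)
    for nm,im in(("before",p[:,:,::-1]),("after",c["img"])):
        m=(im.max(2)<60).astype('uint8');k=np.zeros_like(m);k[r[0]:r[1],r[2]:r[3]]=1
        n,l,st,ce=cv2.connectedComponentsWithStats(m*k)
        print(t0,nm,[(ce[i].round(1).tolist(),st[i].tolist()) for i in range(1,n) if st[i,4]>40])
im=T["img"].astype(int);m=((im[:,:,0]-im[:,:,2]>35)).astype('uint8')
k=np.zeros_like(m);k[240:265,150:180]=1
n,l,st,ce=cv2.connectedComponentsWithStats(m*k)
for i in range(1,n):
    if st[i,4]>10:print("stopper top",ce[i],st[i],onz(T,ce[i],.107))
```

```text
t 20.1 tcp [ 0.3613 -0.5045  0.2529] toolx [ 0.106 -0.994 -0.001] tooly [-0.994 -0.106 -0.001] toolz [ 0.     0.001 -1.   ] gap 0.0511 F [ 1.3 -0.1 -0.3] -> shift,spin [-36.64 -26.85  10.29] 0.0 q6 0.46
top0.png before [([350.7, 195.3], [348, 177, 7, 38, 93]), ([231.5, 208.9], [229, 193, 6, 32, 60])]
top0.png after [([350.6, 195.5], [348, 177, 6, 38, 85]), ([231.6, 209.6], [229, 193, 6, 32, 50])]
side0.png before [([296.2, 175.1], [281, 169, 31, 14, 275]), ([296.3, 235.7], [277, 228, 40, 16, 353])]
side0.png after [([296.2, 175.1], [281, 169, 31, 14, 273]), ([296.2, 235.6], [277, 228, 40, 16, 361]), ([278.7, 243.0], [272, 241, 15, 5, 41])]
stopper top [151.94444444 249.63333333] [150 240  10  25  90] [0.47766874 0.28742358 0.107     ]
stopper top [159.17021277 251.9787234 ] [156 249   8   7  47] [0.47100876 0.26782223 0.107     ]
```

View pics/side11z.png

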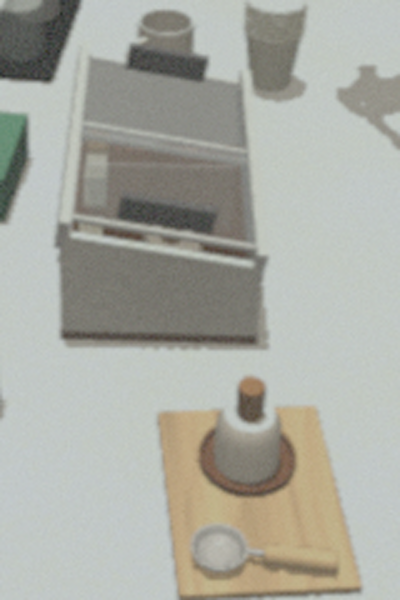

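View pics/top11.png

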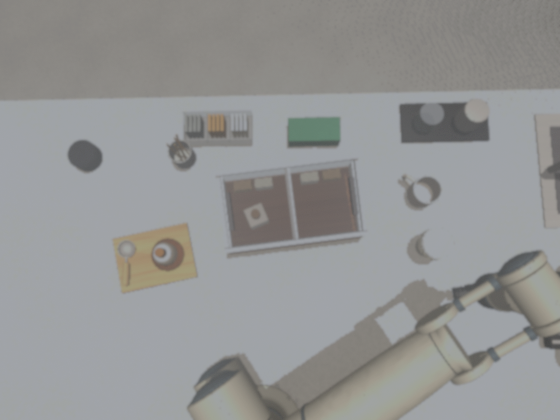

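```bash
python3 -c "
from plant import arm
print(arm.close_job())"
```

```text
the job is handed in; nothing more can be done
None
```

I took the jar out, set it down in the round place on the tray, and shut the door again. The job was handed in at about 20 s of the 64 s allowed. No verdict was given, so the checks below are my own.

**What I did:** The jar was in the right (−y) compartment. I slid the right door open about 139 mm by its handle and lifted the jar by the stopper. I lowered it until it just touched the tray, with about 5 N of contact force, then released it. I then slid the door back and moved the arm clear.

**Last checks:**
- **Jar:** it stands upright, with its axis at (0.471, 0.268) against the place's centre at (0.470, 0.268), so about 1 mm off.
- **Doors:** the right handle is back within 0.2 px of its starting position in both views (about 1 mm or less), and the door started within 4 mm of shut. The left door's handle looks unmoved: within 0.1 px in the side view, 0.7 px in a noisier top-view match.
- **Other objects:** the canister, mug, cup stack and stirrer pot look the same as at the start.
- **Arm:** it was well clear of everything, with a force reading near zero.

**Loose ends:**
- **Fully shut:** I felt no clear end stop when closing the door, so "shut" rests on the handle positions in the images.
- **Upward force:** I read a steady 5 to 6 N upward while holding the handle. It caused nothing that I could see.

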